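# Shut the red water valve under the sliding cover

### The arm

A 6-joint arm with a two-finger parallel gripper is mounted at the origin on the work surface. World frame = base frame: x ahead of the robot, y to its left, z up, the work surface at z = 0. Lengths are in m, angles in rad, forces in N, time in s.
With the tool pointing down it reaches from about 0.325 to 1 m from the base axis. Payload 5.1 kg.
Tool frame: the origin (TCP) lies on the centre line of the jaws, within the pads' length; the fingertips stand 25 mm ahead of it and the grasp point (between the pads) lies 6 mm ahead of it (bot.finger_overhang is the distance from the TCP to the fingertips, in m); y points along the fingers, z is the direction in which the jaws open and shut, and the axes are right-handed (so a half turn about y gives the same grasp; the last joint's range is limited). The gripper opens to 85 mm and grips with 20 to 120 N. Pads are 22 mm wide; open, the fingers measure 114 mm over their backs; the gripper's body (76 mm by 85 mm) begins 54 mm behind the grasp point. The pads swing forward as they close: fully open they stand 13 mm farther back than shut.
Start: joints at [-1.41, 0.124, 1.65, -0, 1.367, -0.083], TCP at [0.157, -0.631, 0.256] pointing down, gripper open.
Joint ranges: [-2.61, 2.61], [-1.02, 2.33], [0.03, 2.71], [-1.35, 4.49], [0.32, 2.68], [-2.91, 2.91]. Speed limits (rad/s): [2.57, 2.57, 3.14, 3.14, 3.14, 3.14].

### API

Orientations are given as a rotation vector (axis times angle).
In Python, from bench import sense, optics, sign_off, nets, bot gives the robot as it stands.
- The arm moves only by the shell command python3 -m inch 'ROWS' [OPENING]. ROWS is JSON, a list of rows, each a list of 2 entries, a list of its own where there are three numbers: the shift along the tool's x, y, z in mm, then the turn about the tool's y in rad. A call has 1 to 8 rows; each row shifts and turns the commanded pose from where the row before left it, along the tool's axes as they then stand; what a row does not reach is not made up. A row lasts 1/12 s, in which the tool goes at most 41.7 mm and 7.16 degrees, less where a joint would pass 70% of its speed; a pose out of reach is approached as far as the arm can. A call with a gripper value outside its range is refused whole. OPENING is the finger opening in mm, from 0 to 85.4, set as the call begins (- or left out, the last holds). The fingers move at their own pace and stop on an object; the grip force is fixed at half the most. Time passes only in rows, so rows that do not move let the fingers close. It gives the time, the measured TCP pose, the force and the opening at its end, in the units of the state.
- sense(): the state, without advancing time (a new reading comes with each control period).
- optics.grab_frame(name): name is "scene" or "top"; returns the picture (384x512x3 uint8, blue, green, red); there is no depth.
- optics.get_calibration(name): a dict with "intrinsics" (3x3 intrinsics, pixels), "dist" ([k1, k2, p1, p2, k3] as OpenCV has them; the pictures are not rectified), "rvec" (rotation vector, rad) and "tvec" (3), from world to camera coordinates, as OpenCV has them. Camera axes: x right, y down, z forward; pixel columns grow to the right and rows downward; lengths in m; the calibration is good to about 2 mm. A picture is of the moment at which its call begins. get_calibration takes no time and is no camera call.
- sign_off(): hands the job in, once; it reports no verdict.
Trained networks look in the newest picture that a camera, given by its name, has taken for a name from the list of things; names that differ only in an ending like _2 or _b are one class to them, and where a whole thing is asked for, a point or a joint stands for the part that bears it (a point fixed in the world has none). Each returns a list of dicts, best first, with "score" (0 to 1); they miss things now and then, are a little off and sometimes report something else, mostly with a low value. They report only what shows in the picture. A call takes as long as a camera call.
- nets.spot_in(name, camera): "position" ([x, y, z] in m, in the coordinates of the camera as it stood for that picture, good to about 4 mm: the middle of the surface that is visible of it).
The state is a dict: "time_s": time; "joints": joint angles; "dq": joint speeds; "effort": joint torques, N m; "ee_pos": TCP position; "orientation": TCP orientation; "force": force on the tool from outside, world axes, zero at the start; "moment": the same for the moment, N m; "gripper_width": finger opening in m.
Only numpy, scipy, OpenCV 4.12 (cv2) and the standard library are available. Lean on these libraries where they do the work, as an engineer would, in place of code of your own. Each camera call takes 0.05 s, during which the arm holds its last target.

### The job

The coffee machine on the bench is to be opened up, so its water must be shut off. With the fingertips, push the valve box's metal cover by its black bar, sliding it along its rails to the stop at the other end so that the well with the two valves lies open; then push the red handle clockwise all the way round until it is fully shut, and take the hand away. Only push: do not lift the cover, leave it slid aside, leave the blue handle open, and leave the tamper, cup and jug where they stand.

Things in the scene. Friction and masses are not known exactly. Their poses are not given: they have to be found in the camera images.
- box: Fixed grey valve box, 200 (x) x 470 (y) x 96 mm high; origin: centre of its underside on the table. +y half: open well with the two valves (x -70 to +70, y 0 to +220 mm, rim 90 mm above the table, floor 6 mm). -y half: closed deck, top at 90 mm. Rails along y (inner faces x = +-82 mm) and end stops (inner faces y = +-225 mm) stand 6 mm above the rim.
- cover: Loose slotted metal cover 158 (x) x 220 (y) x 4 mm, 0.35 to 0.7 kg, on the rim between the rails; origin: centre of its underside, 90 mm above the table. Black bar 70 (x) x 14 (y) mm across its middle, top 122 mm above the table. Starts over the well, origin at box y +95 to +113 mm; slides along box -y to the end stop, origin then at box y -115 mm. Sliding takes 2 to 8 N.
- red_handle (a joint): Red quarter-turn valve handle; 0 = open (handle points along the box's -x), 1.571 = shut at a hard stop (handle points along the box's +y). It grows as the handle is turned clockwise seen from above. It stays where it is left; turning it takes about 3 N sideways at 45 mm from the axis. Starts between 0 and 0.3.
- blue_handle (a joint): Blue quarter-turn valve handle; 0 = open (handle points along the box's -x), 1.571 = shut at a hard stop (handle points along the box's +y). It grows as the handle is turned clockwise seen from above. It stays where it is left; turning it takes about 3 N sideways at 45 mm from the axis. Starts between 0 and 0.08 and is to be left there.
- red_hub (a point): Point on the vertical turning axis of the red handle at its mid height, 70 mm above the table; axes parallel to the box's. At box x +30 mm, box y +65 or +150 mm (the two valves may swap). Handle: a bar 62 mm long from this axis, 14 mm wide, 63 to 77 mm above the table; boss radius 10 mm on the axis. Below it only the brass valve body (along box x, top 45 mm above the table) and the well floor.
- red_tip (a point): Centre of the free end of the red handle bar, 62 mm from its turning axis, 70 mm above the table; its -x axis points outward along the bar.
- blue_hub (a point): Point on the vertical turning axis of the blue handle at its mid height, 70 mm above the table; axes parallel to the box's. At box x +30 mm, box y +65 or +150 mm (the two valves may swap). Handle: a bar 62 mm long from this axis, 14 mm wide, 63 to 77 mm above the table; boss radius 10 mm on the axis. Below it only the brass valve body (along box x, top 45 mm above the table) and the well floor.
- blue_tip (a point): Centre of the free end of the blue handle bar, 62 mm from its turning axis, 70 mm above the table; its -x axis points outward along the bar.
- tamper: Bystander: loose dark steel coffee tamper, 58 mm across, 86 mm high, standing behind the box (its +x side); origin at the centre of its underside.
- cup: Bystander: loose white cup with a handle, 72 mm across the rim, 62 mm high, standing beyond the box's +y end; origin at the centre of its underside.
- jug: Bystander: loose steel milk jug with a handle, 76 mm across, 85 mm high, standing behind the box (its +x side); origin at the centre of its underside.

How it is judged:
On the way, in this order (a step that is already met when the one before it is completed fails the run):
1. the cover is slid aside, clear of the well (y of cover in the frame of box below -0.09 m and z of cover in the frame of box below 0.1 m), for 0.2 s.
2. the red handle is pushed shut (value of joint red_handle above 1.45 rad), for 0.2 s.
At the end, for the whole second after the job is handed in: Red handle within 7 degrees of its shut stop (joint above 1.45 rad) and at rest, blue handle still open (below 0.25 rad), cover lying flat between its rails within 25 mm of the end stop over the deck, tamper, cup and jug within 20 mm of where they stood (all of step 1 and value of joint red_handle above 1.45 rad and value of joint blue_handle below 0.25 rad and velocity of joint red_handle below 0.05 rad/s and angle between cover's own z axis and vertical below 0.05 rad and linear speed of cover below 0.02 m/s and distance of each of tamper, cup, jug from where it was at the start of the episode below 0.02 m); the robot touches nothing.
It fails at once if the cover is lifted or tipped off the box (z of cover in the frame of box above 0.102 m or angle between cover's own z axis and vertical above 0.12 rad).
It fails at once if the blue handle is turned (value of joint blue_handle above 0.3 rad).
It fails at once if the tamper, cup or jug is lifted, moved or knocked over (not (distance of tamper from where it was at the start of the episode below 0.02 m) or not (distance of cup from where it was at the start of the episode below 0.02 m) or not (distance of jug from where it was at the start of the episode below 0.02 m)).
It also fails if it takes over 48 s, if anything falls off the work surface, if the arm or the gripper's body presses on something with over 40 N, if the wrist force passes 120 N, or if a joint passes its speed limit or range.

## Working session

There is one attempt and no reset: what is moved stays moved. The work goes in short steps, Python scripts to look and compute and a shell command to move; the robot and the scene stay as the last step left them, time stands still between calls to the robot, and variables do not carry over. Pictures are saved under pics/ and viewed, and the job is handed in when it is done.

```bash
mkdir -p pics; ls; python3 - <<'E'
from bench import sense, optics, nets, bot
import cv2
s=sense();print(s)
for c in("scene","top"):
    cv2.imwrite(f"pics/{c}0.png",optics.grab_frame(c))
    k=optics.get_calibration(c);print(c,k)
    R=cv2.Rodrigues(k["rvec"])[0]
    for n in("box","cover","red_handle","blue_handle","red_hub","red_tip","blue_hub","tamper","cup","jug"):
        r=nets.spot_in(n,c)[:2]
        print(n,[(round(d["score"],2),(R.T@(d["position"]-k["tvec"].ravel() if hasattr(k["tvec"],"ravel") else R.T@([a-b for a,b in zip(d["position"],k["tvec"])]))).round(3)) for d in r])
E
```

```text
pics
{'time_s': 0.0, 'joints': array([-1.40959300e+00,  1.24506422e-01,  1.65166495e+00, -1.28502113e-05,
        1.36747771e+00, -8.26009063e-02]), 'dq': array([-5.98361687e-05, -6.68950415e-04,  1.93676060e-03,  9.90879692e-04,
       -3.30165561e-04,  8.38099809e-04]), 'effort': array([ 2.90357377e-03, -4.23612714e+01, -3.65446794e+01,  7.36026595e-05,
        7.08122257e-03,  2.95770022e-06]), 'ee_pos': array([ 0.15678705, -0.63024067,  0.25505745]), 'orientation': array([-0.25637823,  2.09405942, -2.08972981]), 'force': array([ 0.80836166,  0.13333173, -0.24409444]), 'moment': array([-0.02136703,  0.04955516, -0.00909313]), 'gripper_width': 0.08534635145807616}
scene {'intrinsics': array([[356.05606845,   0.        , 251.19524186],
       [  0.        , 356.05606845, 186.86700382],
       [  0.        ,   0.        ,   1.        ]]), 'dist': array([-0.01528264,  0.        ,  0.        ,  0.        ,  0.        ]), 'rvec': array([ 2.08480612,  0.65020191, -0.34538855]), 'tvec': array([-0.58241352, -0.09448975,  1.11002089])}
box [(0.55, array([ 0.638, -0.243,  0.092])), (0.16, ar
[... 264 characters left out ...]
8,  0.05 ]))]
top {'intrinsics': array([[472.9916525 ,   0.        , 249.67148271],
       [  0.        , 472.9916525 , 189.49926008],
       [  0.        ,   0.        ,   1.        ]]), 'dist': array([-0.1899197,  0.       ,  0.       ,  0.       ,  0.       ]), 'rvec': array([ 2.13987776, -2.15530474,  0.10603484]), 'tvec': array([0.12964556, 0.65783619, 1.22381765])}
box [(0.57, array([ 0.595, -0.199,  0.093]))]
cover [(0.69, array([ 0.552, -0.005,  0.097]))]
red_handle []
blue_handle [(0.49, array([0.714, 0.011, 0.022]))]
red_hub []
red_tip []
blue_hub []
tamper [(0.84, array([0.717, 0.009, 0.022]))]
cup [(0.61, array([0.534, 0.174, 0.004]))]
jug [(0.8, array([ 0.772, -0.216,  0.035]))]
```

View pics/scene0.png

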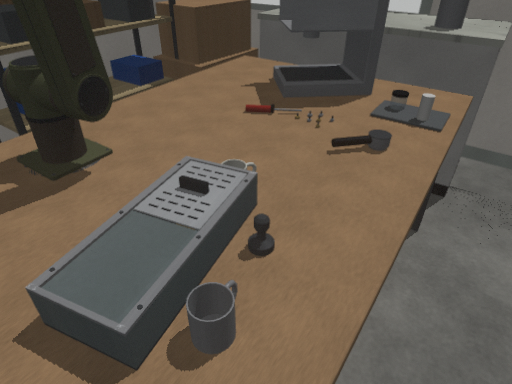

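View pics/top0.png

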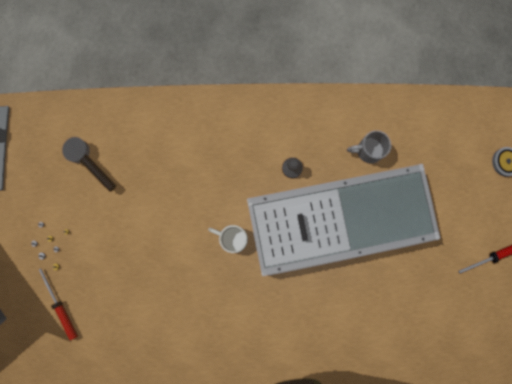

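The top view shows the box's long axis running left (+y, cover, cup at (233,239)) to right (deck); the black bar is at about (304,228). I'll zoom in to mark the corners.

```bash
python3 - <<'E'
import cv2
im=cv2.imread("pics/top0.png")[155:285,240:445]
cv2.imwrite("pics/top0z.png",cv2.resize(im,None,fx=3.9,fy=3.9,interpolation=cv2.INTER_CUBIC))
im=cv2.imread("pics/scene0.png")[150:350,25:275]
cv2.imwrite("pics/scene0z.png",cv2.resize(im,None,fx=3,fy=3,interpolation=cv2.INTER_CUBIC))
E
```

```text
(no output)
```

View pics/top0z.png

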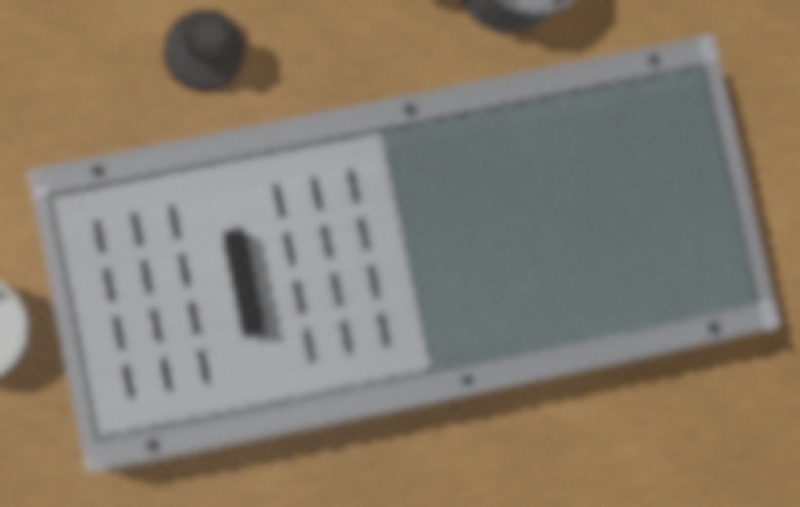

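View pics/scene0z.png

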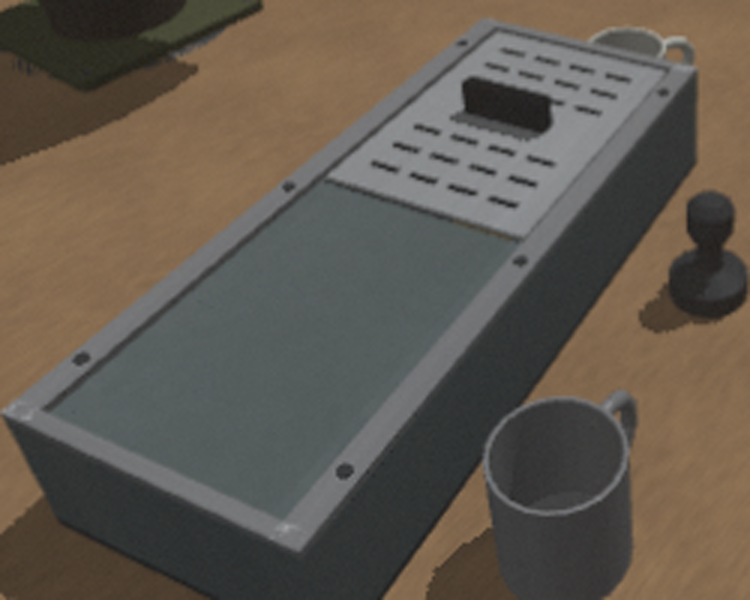

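The zooms show the box's top corners at zoomed pixels (30,172), (93,468), (778,328), (715,38) in top and (5,410), (300,552), (695,68), (487,20) in scene. I'll fit the box pose to both.

```bash
cat > h.py <<'E'
import numpy as np, cv2
from bench import sense, optics, nets, bot
from scipy.optimize import least_squares
K={c:optics.get_calibration(c) for c in("scene","top")}
def proj(c,P):
    k=K[c];return cv2.projectPoints(np.asarray(P,float).reshape(-1,3),k["rvec"],k["tvec"],k["intrinsics"],k["dist"])[0].reshape(-1,2)
def ray(c,uv,z):
    k=K[c];n=cv2.undistortPoints(np.asarray(uv,float).reshape(-1,1,2),k["intrinsics"],k["dist"]).reshape(-1,2)
    R=cv2.Rodrigues(k["rvec"])[0];o=-R.T@k["tvec"];out=[]
    for a in n:
        d=R.T@np.array([*a,1]);out.append(o+d*(z-o[2])/d[2])
    return np.array(out)
def b2w(b,P):
    P=np.asarray(P,float).reshape(-1,3);c,s=np.cos(b[2]),np.sin(b[2])
    return np.c_[b[0]+c*P[:,0]-s*P[:,1],b[1]+s*P[:,0]+c*P[:,1],P[:,2]]
def w2b(b,P):
    P=np.asarray(P,float).reshape(-1,3)-[b[0],b[1],0];c,s=np.cos(b[2]),np.sin(b[2])
    return np.c_[c*P[:,0]+s*P[:,1],-s*P[:,0]+c*P[:,1],P[:,2]]
E
python3 - <<'E'
from h import *
C=np.array([[.1,.235,.096],[-.1,.235,.096],[-.1,-.235,.096],[.1,-.235,.096]])
T=np.array([(30,172),(93,468),(778,328),(715,38)])/3.9+[240,155]-.37
S=np.array([(695,68),(487,20),(5,410),(300,552)])/3+[25,150]-.33
def r(b,cs=("top","scene")):
    W=b2w(b,C);return np.concatenate([(proj(c,W)-o).ravel() for c,o in(("top",T),("scene",S)) if c in cs])
for cs in(("top",),("scene",),("top","scene")):
    s=least_squares(r,[.59,-.11,.2],args=(cs,));print(cs,s.x.round(4),s.fun.round(1))
b=s.x
for c,o in(("top",T),("scene",S)):print(ray(c,o,.096).round(4))
bar=np.array([(236,232),(255,336)])/3.9+[240,155]-.37
print("bar",ray("top",bar,.122),w2b(b,ray("top",bar,.122)))
print("cov edge",w2b(b,ray("top",np.array([(386,135),(430,368)])/3.9+[240,155]-.37,.094)))
print("bar scene",w2b(b,ray("scene",np.array([(466,83),(550,103)])/3+[25,150]-.33,.122)))
np.save("box.npy",b)
for n,p in(("tamper",(.72,.005,0)),("cup",(.53,.19,0)),("jug",(.772,-.21,0))):print(n,w2b(b,p).round(3))
E
```

```text
('top',) [ 0.5746 -0.1198  0.1839] [ 0.1 -0.6 -1.1  1.   0.8 -0.   0.2 -0.5]
('scene',) [ 0.5778 -0.114   0.1843] [ 1.3 -0.2 -0.6 -0.8 -0.8  0.3  0.2 -0.3]
('top', 'scene') [ 0.5766 -0.1157  0.186 ] [-1.6 -1.2 -2.6  0.4 -0.7 -1.  -1.5 -1.4  0.4 -0.1 -1.5 -0.7 -2.1  0.8
 -1.   0.1]
[[ 0.6284  0.1298  0.096 ]
 [ 0.4358  0.0901  0.096 ]
 [ 0.5193 -0.3668  0.096 ]
 [ 0.7146 -0.3319  0.096 ]]
[[ 0.6309  0.1328  0.096 ]
 [ 0.4406  0.0965  0.096 ]
 [ 0.5229 -0.3623  0.096 ]
 [ 0.7193 -0.3272  0.096 ]]
bar [[ 0.5860925  -0.00221106  0.122     ]
 [ 0.51976325 -0.01328295  0.122     ]] [[ 0.03029279  0.10973097  0.122     ]
 [-0.03693998  0.11111343  0.122     ]]
cov edge [[ 0.07511084 -0.00319506  0.094     ]
 [-0.0801553   0.00026417  0.094     ]]
bar scene [[-0.02926071  0.10761104  0.122     ]
 [ 0.04026866  0.10949066  0.122     ]]
tamper [[0.163 0.092 0.   ]]
cup [[0.011 0.309 0.   ]]
jug [[ 0.175 -0.129  0.   ]]
```

```bash
cat >> h.py <<'E'
from scipy.spatial.transform import Rotation as Ro
b=np.array([.576,-.117,.185])
def st(target=None):
    s=sense();R=Ro.from_rotvec(s["orientation"]).as_matrix();p=s["ee_pos"]
    yaw=np.arctan2(R[1,0],R[0,0])
    print("t",round(s["time_s"],2),"box-frame TCP mm",(w2b(b,p)*1e3).round(1)," yaw(tool x)-box deg",np.degrees(yaw-b[2]).round(2),"F box",(w2b([0,0,b[2]],s["force"])).round(1),"w",round(s["gripper_width"],4))
    if target is not None:
        d=b2w(b,np.array(target)/1e3)[0]-p;print("tool delta mm",(R.T@d*1e3).round(1))
    return s,R
E
python3 -c "
from h import *
s,R=st([0,165,180]);print(R.round(3),bot.finger_overhang)"
```

```text
t 1.1 box-frame TCP mm [[-506.5 -427.9  256.4]]  yaw(tool x)-box deg -176.63 F box [[ 0.7 -0.4 -0.3]] w 0.0853
tool delta mm [-540.4   76.3 -562.1]
[[-0.97   0.     0.241]
 [-0.241 -0.    -0.97 ]
 [-0.    -1.     0.   ]] 0.025
```

```bash
python3 -m inch '[[[0,0,0],0.059],[[0,0,0],0]]' 0; python3 -c "
from h import *
st([0,165,180])"
```

```text
time_s: 1.27
ee_pos: [0.1569, -0.6308, 0.2563]
orientation: [-0.196, 2.125, -2.125]
force: [1.4, -0.5, -0.5]
gripper_width: 0.064
t 1.27 box-frame TCP mm [[-506.5 -427.9  256.3]]  yaw(tool x)-box deg -180.07 F box [[ 1.2 -0.8 -0.5]] w 0.064
tool delta mm [-505.8   76.3 -593.5]
```

```bash
python3 -m inch '[[[-21,0,-25],0],[[-21,0,-25],0],[[-21,0,-25],0],[[-21,0,-25],0],[[-21,0,-25],0],[[-21,0,-25],0],[[-21,0,-25],0],[[-21,0,-25],0]]' 0; python3 -m inch '[[[-21,0,-25],0],[[-21,0,-25],0],[[-21,0,-25],0],[[-21,0,-25],0],[[-21,0,-25],0],[[-21,0,-25],0],[[-21,0,-25],0],[[-21,0,-25],0]]' 0;  python3 -c "
from h import *
st([0,165,180])"
```

```text
time_s: 1.93
ee_pos: [0.2857, -0.4019, 0.2565]
orientation: [-0.198, 2.123, -2.124]
force: [0.9, 0.1, -0.3]
gripper_width: 0.0004
time_s: 2.6
ee_pos: [0.4141, -0.1743, 0.2567]
orientation: [-0.197, 2.123, -2.124]
force: [0.2, 0.3, 0.0]
gripper_width: -0.0002
t 2.6 box-frame TCP mm [[-169.6  -26.6  256.7]]  yaw(tool x)-box deg -179.93 F box [[0.3 0.3 0. ]] w -0.0002
tool delta mm [-169.8   76.6 -191.4]
```

```bash
python3 -m inch '[[[-21,0,-24],0],[[-21,0,-24],0],[[-21,0,-24],0],[[-21,0,-24],0],[[-21,0,-24],0],[[-21,0,-24],0],[[-21,0,-24],0],[[-21,0,-24],0]]'; python3 -m inch '[[[0,20,0],0],[[0,20,0],0],[[0,20,0],0],[[0,0,0],0]]'; python3 -c "
from h import *
st([0,165,129])
for c in K: cv2.imwrite(f'pics/{c}1.png',optics.grab_frame(c))
im=cv2.imread('pics/scene1.png')[100:300,75:325]
cv2.imwrite('pics/scene1.png',cv2.resize(im,None,fx=3,fy=3,interpolation=cv2.INTER_CUBIC))
"
```

```text
time_s: 3.27
ee_pos: [0.5441, 0.0454, 0.2565]
orientation: [-0.198, 2.123, -2.123]
force: [1.4, -0.8, 0.3]
gripper_width: -0.0003
time_s: 3.6
ee_pos: [0.5409, 0.0441, 0.1915]
orientation: [-0.208, 2.128, -2.126]
force: [-1.0, 0.0, -0.4]
gripper_width: -0.0003
t 3.6 box-frame TCP mm [[ -4.8 164.8 191.5]]  yaw(tool x)-box deg -179.9 F box [[-1.   0.2 -0.4]] w -0.0003
tool delta mm [-5.3 62.5 -0. ]
```

View pics/scene1.png

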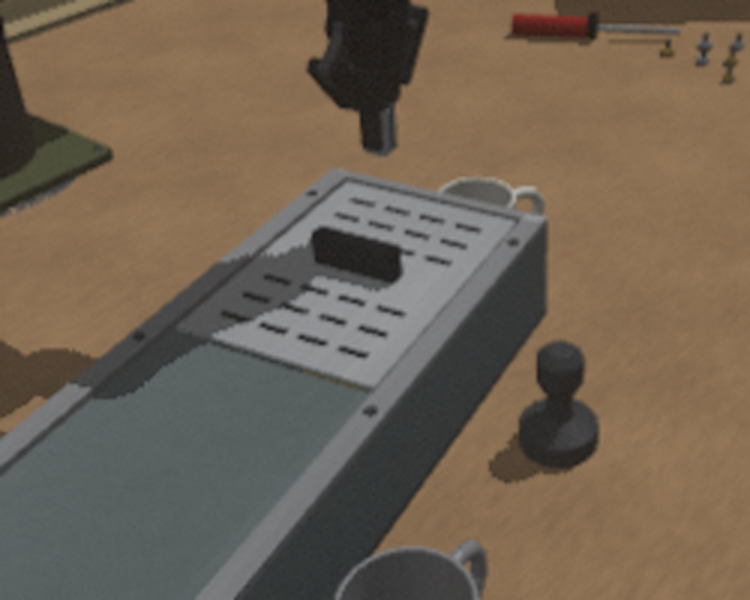

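View pics/top1.png

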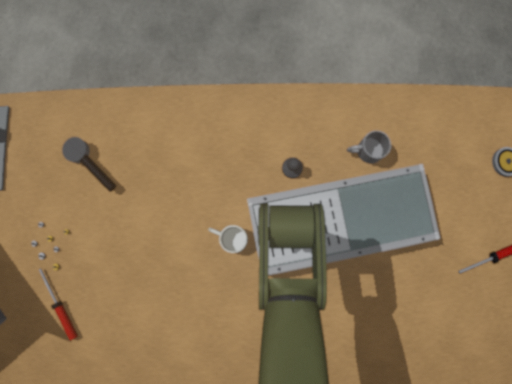

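Tips show at zoomed (378,152), well clear and on the +y side of the bar. Now descending with care to tip height ≈ 105 mm.

```bash
python3 -c "
from h import *
print(proj('scene',b2w(b,[-.0048,.1648,.1665])))"
python3 -m inch '[[[-4,20,0],0],[[0,20,0],0],[[0,15,0],0],[[0,5,0],0],[[0,0,0],0],[[0,0,0],0]]'; python3 -c "
from h import *
st([0,165,129])"
```

```text
[[200.8374242 150.4698336]]
time_s: 4.2
ee_pos: [0.5484, 0.0443, 0.138]
orientation: [-0.194, 2.123, -2.124]
force: [0.8, 1.2, 0.8]
gripper_width: -0.0
t 4.2 box-frame TCP mm [[  2.5 163.6 138. ]]  yaw(tool x)-box deg -180.01 F box [[1.  1.1 0.8]] w -0.0
tool delta mm [ 2.5  9.  -1.4]
```

```bash
python3 -m inch '[[[1,7,0],0],[[0,0,0],0],[[0,0,8],0],[[0,0,8],0],[[0,0,6],0],[[0,0,6],0],[[0,0,6],0],[[0,0,6],0]]'; python3 -c "
from h import *
st([0,165,129])"
```

```text
time_s: 4.87
ee_pos: [0.554, 0.0047, 0.1296]
orientation: [-0.196, 2.126, -2.123]
force: [-0.6, 2.1, 2.0]
gripper_width: 0.0003
t 4.87 box-frame TCP mm [[  0.8 123.6 129.6]]  yaw(tool x)-box deg -180.04 F box [[-0.2  2.1  2. ]] w 0.0003
tool delta mm [  0.8   0.6 -41.4]
```

```bash
python3 -m inch '[[[0,0,6],0],[[0,0,6],0],[[0,0,6],0],[[0,0,6],0],[[0,0,8],0],[[0,0,8],0],[[0,0,8],0],[[0,0,8],0]]'; python3 -c "
from h import *
st();cv2.imwrite('pics/scene2.png',optics.grab_frame('scene'))"
```

```text
time_s: 5.53
ee_pos: [0.5644, -0.0508, 0.1295]
orientation: [-0.196, 2.125, -2.124]
force: [-0.4, 3.9, 3.3]
gripper_width: -0.0001
t 5.53 box-frame TCP mm [[  0.7  67.2 129.5]]  yaw(tool x)-box deg -180.02 F box [[0.3 3.9 3.3]] w -0.0001
```

View pics/scene2.png

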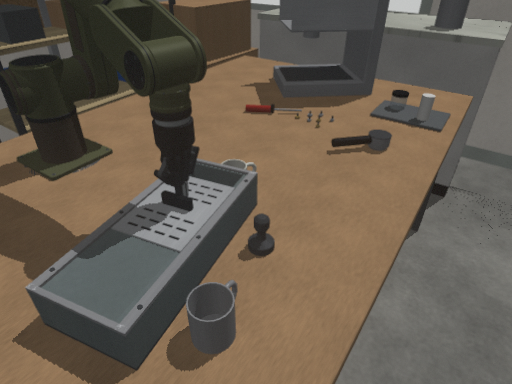

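The bar and cover are moving with the fingers; the well is opening behind the tool (bar at about (178,200)). Continue.

```bash
python3 -m inch '[[[0,0,9],0],[[0,0,9],0],[[0,0,9],0],[[0,0,9],0],[[0,0,9],0],[[0,0,9],0],[[0,0,9],0],[[0,0,9],0]]'; python3 -m inch '[[[0,0,9],0],[[0,0,9],0],[[0,0,9],0],[[0,0,8],0],[[0,0,8],0],[[0,0,8],0],[[0,0,5],0],[[0,0,5],0]]'; python3 -c "
from h import *
st()"
```

```text
time_s: 6.25
ee_pos: [0.5773, -0.1218, 0.1291]
orientation: [-0.197, 2.125, -2.125]
force: [-0.1, 3.5, 0.7]
gripper_width: -0.0003
time_s: 6.92
ee_pos: [0.5885, -0.1814, 0.1292]
orientation: [-0.197, 2.125, -2.125]
force: [-0.8, 2.1, -0.0]
gripper_width: 0.0002
t 6.92 box-frame TCP mm [[  0.5 -65.6 129.2]]  yaw(tool x)-box deg -180.02 F box [[-0.4  2.2 -0. ]] w 0.0002
```

```bash
python3 -m inch '[[[0,0,4],0],[[0,0,4],0],[[0,0,4],0],[[0,0,4],0],[[0,0,4],0],[[0,0,3],0],[[0,0,0],0],[[0,0,0],0]]'; python3 -c "
from h import *
st();cv2.imwrite('pics/scene3.png',optics.grab_frame('scene'))"
```

```text
time_s: 7.58
ee_pos: [0.593, -0.204, 0.1295]
orientation: [-0.196, 2.123, -2.125]
force: [0.0, -0.0, 0.3]
gripper_width: 0.0001
t 7.58 box-frame TCP mm [[  0.7 -88.6 129.5]]  yaw(tool x)-box deg -180.02 F box [[ 0.  -0.   0.3]] w 0.0001
```

View pics/scene3.png

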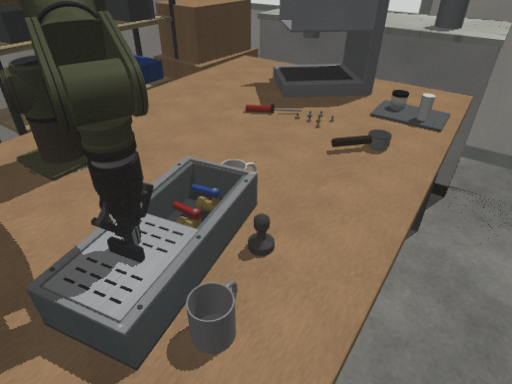

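The well is open: blue handle at (205,190) is at y=150, red at (187,209) at y=65. The cover is nearly at the stop; creep on until the force rises.

```bash
python3 -m inch '[[[0,0,3],0],[[0,0,3],0],[[0,0,2],0],[[0,0,0],0]]'; python3 -c "
from h import *
st()"; python3 -m inch '[[[0,0,2],0],[[0,0,2],0],[[0,0,0],0],[[0,0,0],0]]'; python3 -c "
from h import *
st()"
```

```text
time_s: 7.97
ee_pos: [0.594, -0.2097, 0.1295]
orientation: [-0.198, 2.13, -2.121]
force: [-2.1, 8.1, 4.1]
gripper_width: -0.0003
t 7.97 box-frame TCP mm [[  0.7 -94.4 129.5]]  yaw(tool x)-box deg -180.03 F box [[-0.6  8.3  4.1]] w -0.0003
time_s: 8.3
ee_pos: [0.5941, -0.2101, 0.1295]
orientation: [-0.201, 2.138, -2.114]
force: [-6.0, 19.9, 9.3]
gripper_width: -0.0001
t 8.3 box-frame TCP mm [[  0.6 -94.8 129.5]]  yaw(tool x)-box deg -180.0 F box [[-2.2 20.7  9.3]] w -0.0001
```

Stop reached: force 21 N, TCP y −95, and bar face at −108 gives a 13 mm finger half-depth, consistent. Back off, lift and look at the handles.

```bash
python3 -m inch '[[[0,0,-6],0],[[0,0,-12],0],[[0,-20,-8],0],[[0,-25,0],0],[[0,-25,0],0],[[0,0,0],0],[[0,0,0],0]]'; python3 -c "
from h import *
st()
cv2.imwrite('pics/scene4.png',optics.grab_frame('scene'))
im=cv2.imread('pics/scene4.png')[150:280,110:270]
cv2.imwrite('pics/scene4z.png',cv2.resize(im,None,fx=4.6,fy=4.6,interpolation=cv2.INTER_CUBIC))
cv2.imwrite('pics/top4.png',optics.grab_frame('top')[140:300,220:460].repeat(3,0).repeat(3,1))
for c in K:
  k=K[c];R=cv2.Rodrigues(k['rvec'])[0]
  for n in('red_hub','red_tip','blue_hub','blue_tip'):
    print(c,n,[(round(d['score'],2),(w2b(b,R.T@(d['position']-k['tvec']))*1e3).round(0)) for d in nets.spot_in(n,c)[:2]])
"
```

```text
time_s: 8.88
ee_pos: [0.5913, -0.1902, 0.2017]
orientation: [-0.192, 2.12, -2.126]
force: [-0.4, 0.3, -0.3]
gripper_width: -0.0001
t 8.88 box-frame TCP mm [[  1.6 -74.7 201.7]]  yaw(tool x)-box deg -180.01 F box [[-0.4  0.4 -0.3]] w -0.0001
scene red_hub [(0.56, array([[16., 65., 66.]])), (0.51, array([[ 179., -130.,   53.]]))]
scene red_tip [(0.71, array([[11., 63., 79.]]))]
scene blue_hub [(0.67, array([[ 14., 144.,  56.]]))]
scene blue_tip [(0.58, array([[ 11., 147.,  81.]]))]
top red_hub [(0.56, array([[22., 67., 44.]])), (0.46, array([[  1., 145.,  73.]]))]
top red_tip [(0.69, array([[ 7., 71., 82.]])), (0.44, array([[162.,  98.,  25.]]))]
top blue_hub [(0.88, array([[ 23., 149.,  41.]]))]
top blue_tip [(0.64, array([[  5., 153.,  79.]]))]
```

View pics/scene4z.png

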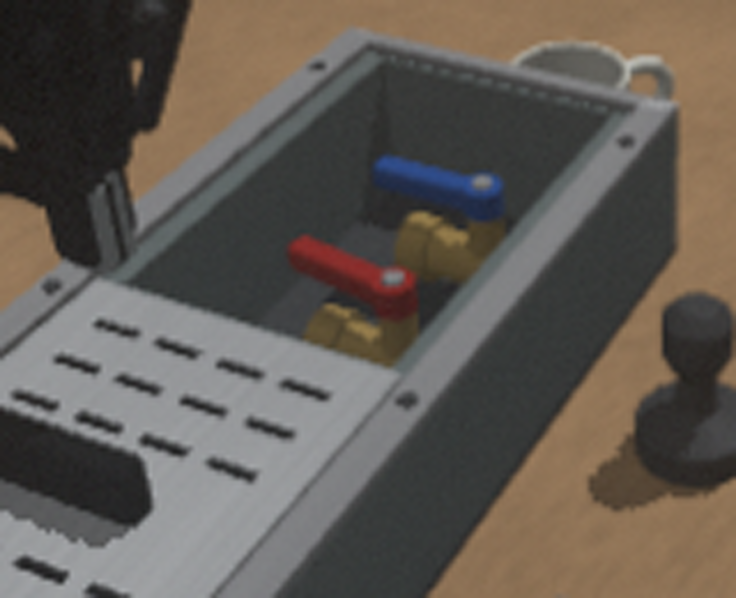

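View pics/top4.png

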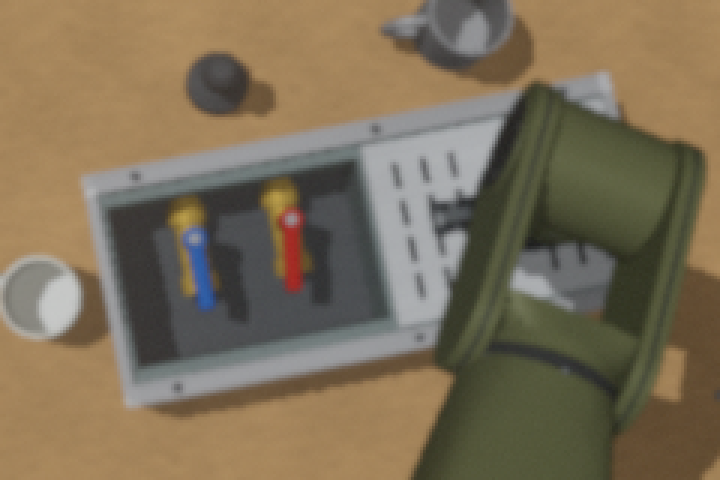

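Top view: red handle runs (292,217)→(294,290), blue (195,238)→(206,308) in the zoom; the cover's edge is at about (362,150)–(398,325). Computing angles.

```bash
python3 -c "
from h import *
for n,p in (('red',[(292,217),(294,290)]),('blue',[(195,238),(206,308)]),('cover edge',[(362,150),(398,325)])):
    q=w2b(b,ray('top',np.array(p)/3+[220,140]-.33,.077 if n[0]!='c' else .094))*1e3;d=q[1]-q[0];print(n,q.round(1),np.arctan2(d[1],-d[0]).round(3))
q=np.array([(394,277),(294,247),(483,183),(380,170)])/4.6+[110,150]-.4
print((w2b(b,ray('scene',q,.077))*1e3).round(1))
st([-12,30,120])
"
```

```text
red [[ 30.3  62.7  77. ]
 [-31.6  73.7  77. ]] 0.177
blue [[ 28.7 148.5  77. ]
 [-32.  151.   77. ]] 0.042
cover edge [[ 74.   -6.1  94. ]
 [-78.1  -5.3  94. ]] 0.005
[[ 29.3  70.7  77. ]
 [-26.5  71.3  77. ]
 [ 29.5 155.4  77. ]
 [-24.1 144.3  77. ]]
t 9.38 box-frame TCP mm [[  0.4 -74.  198.7]]  yaw(tool x)-box deg -180.01 F box [[0.3 0.2 0.8]] w 0.0
tool delta mm [  12.4   78.8 -103.9]
```

```bash
python3 -m inch '[[[2,0,-26],0],[[3,0,-26],0],[[4,0,-26],0],[[4,0,-26],0],[[0,20,0],0],[[0,20,0],0],[[0,0,0],0],[[0,0,0],0]]'; python3 -c "
from h import *
st([-12,30,83])
pp=None
for f in np.r_[.05,np.arange(.18,1.58,.1159)]:
    s=11*np.sin(f)+13*np.cos(f);o=7+s
    p=np.array([30-42*np.cos(f)-o*np.sin(f),65+42*np.sin(f)-o*np.cos(f)])
    print(round(f,2),p.round(1),None if pp is None else (-(p-pp)).round(1));pp=p
"
```

```text
time_s: 10.05
ee_pos: [0.5574, -0.0895, 0.1581]
orientation: [-0.2, 2.127, -2.125]
force: [0.3, -0.2, 0.5]
gripper_width: 0.0002
t 10.05 box-frame TCP mm [[-13.2  30.4 158.1]]  yaw(tool x)-box deg -180.01 F box [[ 0.3 -0.3  0.5]] w 0.0002
tool delta mm [-1.4 75.1  0.5]
0.05 [-13.   46.6] None
0.18 [-15.2  51.1] [ 2.2 -4.5]
0.3 [-16.8  55.6] [ 1.6 -4.5]
0.41 [-17.8  60.4] [ 1.  -4.9]
0.53 [-18.3  65.6] [ 0.4 -5.2]
0.64 [-18.  71.] [-0.3 -5.4]
0.76 [-17.   76.5] [-1.  -5.5]
0.88 [-15.2  82. ] [-1.8 -5.5]
0.99 [-12.5  87.4] [-2.6 -5.4]
1.11 [-9.  92.4] [-3.5 -5.1]
1.22 [-4.8 97.1] [-4.3 -4.6]
1.34 [  0.2 101.1] [-5.  -4.1]
1.45 [  5.8 104.5] [-5.6 -3.3]
1.57 [ 12. 107.] [-6.2 -2.5]
```

Descend into the well beside the handle (tip to ≈ 58 mm) and check.

```bash
python3 -m inch '[[[0,18,0],0],[[0,18,0],0],[[0,18,0],0],[[0,14,0],0],[[0,6,0],0],[[0,0,0],0],[[0,0,0],0]]'; python3 -c "
from h import *
st([-13,46,83])
cv2.imwrite('pics/scene5.png',optics.grab_frame('scene')[150:280,110:270].repeat(4,0).repeat(4,1))
"
```

```text
time_s: 10.63
ee_pos: [0.5591, -0.0902, 0.0864]
orientation: [-0.195, 2.124, -2.125]
force: [0.2, -0.3, 0.4]
gripper_width: -0.0
t 10.63 box-frame TCP mm [[-11.7  29.5  86.4]]  yaw(tool x)-box deg -180.03 F box [[ 0.2 -0.3  0.4]] w -0.0
tool delta mm [  1.3   3.4 -16.5]
```

View pics/scene5.png

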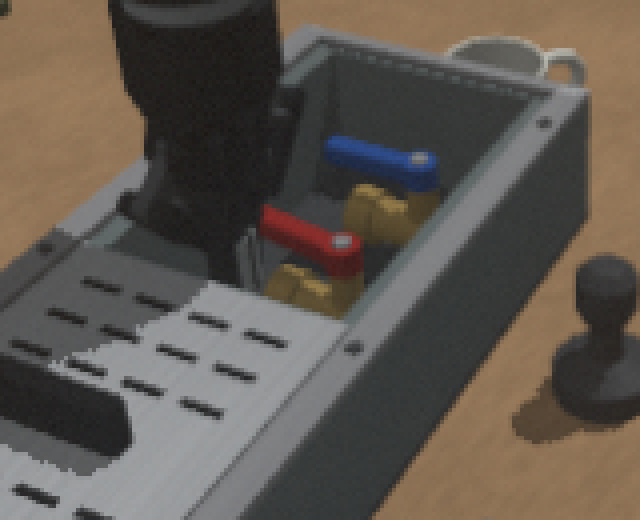

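```bash
python3 -m inch '[[[0,3,-6],0],[[1,0,-6],0],[[1,0,-5],0],[[2,0,-5],0],[[2,0,-5],0],[[1,0,-5],0],[[0,0,0],0]]'; python3 -c "
from h import *
st([-17.8,60.4,83])"
```

```text
time_s: 11.27
ee_pos: [0.5453, -0.059, 0.0827]
orientation: [-0.197, 2.124, -2.124]
force: [0.2, -1.6, 0.4]
gripper_width: -0.0002
t 11.27 box-frame TCP mm [[-19.5  62.7  82.7]]  yaw(tool x)-box deg -179.97 F box [[-0.1 -1.6  0.4]] w -0.0002
tool delta mm [-1.7 -0.3  2.3]
```

```bash
python3 -m inch '[[[-1,0,-4],0],[[-1,0,-5],0],[[-1,0,-5],0],[[-2,0,-5],0],[[-3,0,-5],0],[[-4,0,-5],0],[[0,0,0],0]]'; python3 -c "
from h import *
st([-9,92.4,83])
cv2.imwrite('pics/scene6.png',optics.grab_frame('scene')[150:280,110:270].repeat(4,0).repeat(4,1))"
```

```text
time_s: 11.85
ee_pos: [0.552, -0.0276, 0.0819]
orientation: [-0.199, 2.126, -2.123]
force: [0.5, -0.1, -0.5]
gripper_width: -0.0001
t 11.85 box-frame TCP mm [[-7.2 92.3 81.9]]  yaw(tool x)-box deg -179.97 F box [[ 0.5 -0.2 -0.5]] w -0.0001
tool delta mm [ 1.8 -1.1 -0.1]
```

View pics/scene6.png

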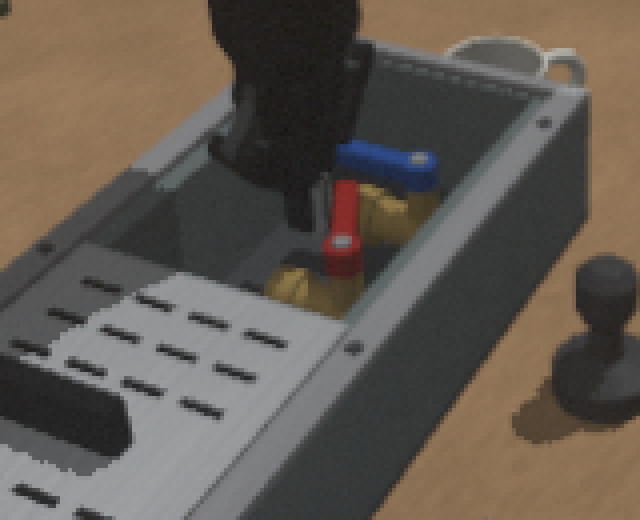

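The red handle (342,240)→(345,185) has turned well over halfway, blue unmoved. Finish the arc.

```bash
python3 -m inch '[[[-4,0,-4],0],[[-5,0,-4],0],[[-5,0,-3],0],[[-4,0,-2],0],[[-2,0,0],0],[[0,0,0],0]]'; python3 -c "
from h import *
st([12,107,83])"
```

```text
time_s: 12.4
ee_pos: [0.5693, -0.0116, 0.0819]
orientation: [-0.198, 2.127, -2.123]
force: [-2.8, 0.9, -1.0]
gripper_width: -0.0004
t 12.4 box-frame TCP mm [[ 12.8 104.9  81.9]]  yaw(tool x)-box deg -180.0 F box [[-2.6  1.4 -1. ]] w -0.0004
tool delta mm [ 0.8 -1.1 -2.1]
```

```bash
python3 -m inch '[[[-2,0,0],0],[[-1,0,0],0],[[0,0,0],0],[[0,0,0],0]]'; python3 -c "
from h import *
st()"; python3 -m inch '[[[-2,0,0],0],[[-1,0,0],0],[[0,0,0],0],[[0,0,0],0]]'; python3 -c "
from h import *
st()"
```

```text
time_s: 12.73
ee_pos: [0.5696, -0.0116, 0.0818]
orientation: [-0.205, 2.13, -2.126]
force: [-11.3, 0.1, 6.6]
gripper_width: 0.0001
t 12.73 box-frame TCP mm [[ 13.1 104.8  81.8]]  yaw(tool x)-box deg -180.01 F box [[-11.1   2.2   6.6]] w 0.0001
time_s: 13.07
ee_pos: [0.57, -0.0114, 0.0817]
orientation: [-0.214, 2.133, -2.129]
force: [-21.6, -2.9, 14.4]
gripper_width: 0.0003
t 13.07 box-frame TCP mm [[ 13.5 104.9  81.7]]  yaw(tool x)-box deg -179.99 F box [[-21.8   1.1  14.4]] w 0.0003
```

Hard stop reached (22 N). Back off, rise, and clear the view.

```bash
python3 -m inch '[[[6,0,0],0],[[10,0,3],0],[[10,0,3],0],[[0,-20,0],0],[[0,-25,0],0],[[0,-30,0],0],[[0,-30,0],0],[[0,-20,0],0]]'; python3 -m inch '[[[20,-5,25],0],[[20,0,25],0],[[20,0,25],0],[[20,0,25],0],[[20,0,25],0],[[20,0,25],0],[[20,0,25],0],[[20,0,25],0]]'; python3 -m inch '[[[10,0,30],0],[[10,0,30],0],[[10,0,30],0],[[10,0,30],0],[[0,0,10],0],[[0,0,0],0],[[0,0,0],0],[[0,0,0],0]]'; python3 -c "
from h import *
st()
for c in K: cv2.imwrite(f'pics/{c}7.png',optics.grab_frame(c))
im=cv2.imread('pics/top7.png')[140:300,200:460]
cv2.imwrite('pics/top7z.png',cv2.resize(im,None,fx=3,fy=3,interpolation=cv2.INTER_CUBIC))
"
```

```text
time_s: 13.73
ee_pos: [0.5516, -0.0225, 0.211]
orientation: [-0.191, 2.122, -2.123]
force: [0.7, -0.3, 0.2]
gripper_width: -0.0003
time_s: 14.4
ee_pos: [0.4291, -0.2495, 0.2128]
orientation: [-0.195, 2.123, -2.125]
force: [0.7, -0.4, -0.5]
gripper_width: 0.0001
time_s: 15.07
ee_pos: [0.4148, -0.3821, 0.2121]
orientation: [-0.197, 2.125, -2.123]
force: [1.1, -0.0, 0.2]
gripper_width: -0.0002
t 15.07 box-frame TCP mm [[-207.2 -230.9  212.1]]  yaw(tool x)-box deg -179.97 F box [[ 1.1 -0.2  0.2]] w -0.0002
```

View pics/top7z.png

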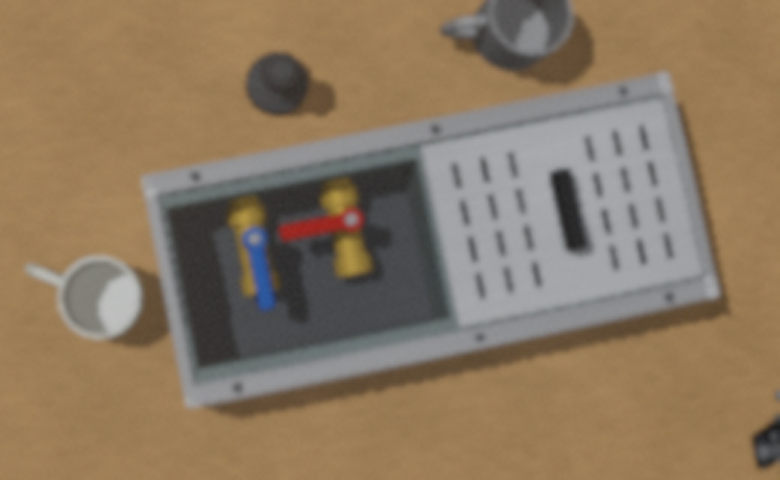

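View pics/scene7.png

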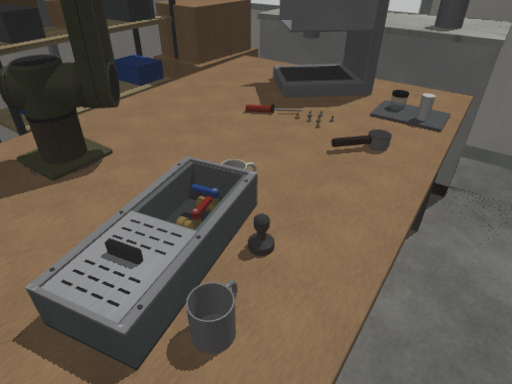

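Red (352,218)→(281,233) is parallel to the box's long edge, blue is still across the box, the cover is flush at its far stop, and the bystanders have not moved. A numeric check, then hand-in.

```bash
python3 -c "
from h import *
from bench import sign_off
for n,p,z in (('red',[(352,218),(281,233)],.077),('blue',[(255,238),(267,305)],.077),('cover edge',[(420,147),(457,325)],.094),('bar',[(562,170),(580,251)],.122)):
    q=w2b(b,ray('top',np.array(p)/3+[200,140]-.33,z))*1e3;d=q[1]-q[0];print(n,q.round(1),np.arctan2(d[1],-d[0]).round(3))
A=cv2.imread('pics/scene0.png').astype(int);B=cv2.imread('pics/scene7.png').astype(int)
for n,(x0,y0,x1,y1) in dict(tamper=(245,210,278,256),jug=(186,280,242,350),cup=(222,158,258,175)).items():
    print(n,abs(A-B)[y0:y1,x0:x1].mean().round(2))
print(sign_off())"
```

```text
red [[ 29.5  62.9  77. ]
 [ 28.6 125.6  77. ]] 1.558
blue [[ 28.7 148.5  77. ]
 [-29.6 149.6  77. ]] 0.02
cover edge [[ 76.9  -4.9  94. ]
 [-77.9  -4.5  94. ]] 0.003
bar [[  32.  -114.4  122. ]
 [ -37.6 -114.6  122. ]] -0.003
tamper 1.67
jug 1.69
cup 13.87
the job is handed in; nothing more can be done
None
```

The water is shut off, and I handed the job in at about 15 s of the 48 s allowed. The sign-off gives no verdict, so what follows is my own checks. With the fingers shut, I pushed the cover by its bar until it met the far stop (21 N). Then I pushed the red handle clockwise until it hit its own stop (22 N), and moved the hand well clear.

My last checks, from the top camera unless noted:
- **Red handle:** at 1.56 rad, against the 1.45 rad needed.
- **Blue handle:** still open at about 0.02 rad.
- **Cover:** flat in both pictures, its bar at box y −114.5 mm; the stop is at −115 mm.
- **Tamper and jug:** unchanged between the first and last scene-camera pictures.
- **Cup:** one check disagreed. The scene-camera comparison around the cup showed a difference (13.9, against 1.7 for the other two). That crop also takes in part of the box where the cover slid away, which I think explains it. In the top view the cup is at the same pixel, (233, 239), before and after.

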